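Close the fastener drawer and present the red-lidded jar

ROBOT

A 7-joint arm with a two-finger parallel gripper is mounted at the origin on the work surface. World frame = base frame: x ahead of the robot, y to its left, z up, the work surface at z = 0. Lengths are in m, angles in rad, forces in N, time in s.
With the tool pointing down it reaches from about 0.4 to 0.85 m from the base axis. Payload 10.4 kg.
Tool frame: the origin (TCP) lies at the very end of the fingers, on their centre line; the grasp point (between the pads) lies 19 mm behind it; z points along the fingers, y is the line along which they close (so a half turn about z gives the same grasp; the last joint's range is limited). The gripper opens to 87 mm and grips with 3 to 60 N. Pads are 19 mm wide; open, the fingers measure 117 mm over their backs; the gripper's body (75 mm by 190 mm) begins 51 mm behind the grasp point.
Start: joints at [1.163, 0.332, -0.065, 1.46, 0.022, 1.35, -0.088], TCP at [0.235, -0.579, 0.223] pointing down, gripper open.
Joint ranges: [-2.6, 2.6], [-0.5, 2.12], [-1.47, 1.34], [0.16, 2.42], [-1.27, 4.41], [0.06, 2.06], [-2.6, 2.6]. Speed limits (rad/s): [2.22, 2.22, 2.79, 2.79, 3.14, 3.14, 3.14].

INTERFACE

Orientations are given as a unit quaternion [x, y, z, w].
In Python, from station import robot gives the robot as it stands.
- The arm moves only by the tool play_rows, never from a script. Its argument "commands" is a list of rows, each an object of numbers: "wx", "wy", "wz": the turn, a rotation vector about the tool's x, y, z in units of 5 degrees (1.0 is 5 degrees); "tx", "ty", "tz": the shift along the tool's x, y, z in units of 50 mm (1.0 is 50 mm); "fingers": the closure, from 0 (fully open) to 1 (shut). A call has 1 to 12 rows; each row is the pose to reach, as a shift and turn from the pose commanded when the call began, along the tool's axes at that moment; what a row does not reach only later rows make up. A row lasts 1/10 s, in which the tool goes at most 50 mm and 8.59 degrees, less where a joint would pass 70% of its speed; a pose out of reach is approached as far as the arm can. A call with a gripper value outside its range is refused whole. The fingers move at their own pace and stop on an object; "newtons" is the grip in N (left out, the last holds). Time passes only in rows, so rows that repeat a pose let the fingers close. It gives the time, the measured TCP pose, the force, the opening and the grip force at its end, in the units of the state.
- robot.state(): the state, without advancing time (a new reading comes with each control period).
- robot.read_camera(name): name is "scene" or "top"; returns a dict with "pixels" (400x640x3 uint8, red, green, blue), "camera_matrix" (3x3 intrinsics, pixels), "cam_to_world" (4x4, takes a point from camera to world coordinates). Camera axes: x right, y up, looking along -z (the intrinsics and any distortion apply to the point x, -y, -z); pixel columns grow to the right and rows downward; lengths in m; the calibration is good to about 2 mm. A picture is of the moment at which its call begins. There is no depth.
- robot.job_done(): hands the job in; it is judged then, once.
The state is a dict: "t": time; "q": joint angles; "qd": joint speeds; "joint_torque": joint torques, N m; "eef_pos": TCP position; "orientation": TCP orientation; "ft_force": force on the tool from outside, world axes, zero at the start; "moment": the same for the moment, N m; "grip_width": finger opening in m; "grasp_force": force on a finger pad.
Only numpy, scipy, OpenCV 4.12 (cv2) and the standard library are available. Lean on these libraries where they do the work, as an engineer would, in place of code of your own. Each camera call takes 0.05 s, during which the arm holds its last target. There are 200 camera calls.

TASK

Get the splinting bench ready for the therapist: first push the open fastener drawer fully home until it seats in its catch, and then turn the jar carousel until the jar with the red lid stands at the front, in line with the yellow pointer on the carousel's base. Finish while still holding the turntable firmly in the gripper so that it stays still there; do not let go. Leave the heat gun, the blue splint and the white strap roll where they lie.

Things in the scene. Friction and masses are not known exactly. Their poses are not given: they have to be found in the camera images.
- cabinet: Low white cabinet fixed to the bench, 200 deep x 170 wide x 100 mm high, with one drawer filling its front. Origin at the centre of its underside; its own -x axis points out of its front (towards the robot, its yaw varies), +x is the direction in which the drawer closes.
- drawer (a joint): How far the drawer stands open, m: 0 = fully home, at most 0.09; starts at 0.03 to 0.07. Slides along the cabinet's x axis with 1 N of friction. In the last 14 mm a sprung catch adds up to 3 to 5 N; from about 4 mm it pulls the drawer in to 0, a hard stop. Front panel light wood, 166 wide, 8 to 94 mm above the bench, outer face 110 mm before the cabinet's origin when home.
- pull (a point): Centre of the outer face of the drawer's dark steel pull, a bar 90 wide x 18 high x 16 mm deep across the middle of the drawer front, at 60 mm height, solid against the panel. With the drawer home it lies 126 mm before the cabinet's origin (cabinet x = -0.126, y = 0). It moves with the drawer.
- carousel: Fixed base of the jar carousel: a black disc of 118 mm radius, 12 mm high, with a yellow pointer tongue (30 wide, reaching from under the turntable out to 180 mm from the axis) that marks the front. Origin at the centre of its underside, on the turning axis; its own -x axis runs along the pointer (roughly towards the robot, its yaw varies).
- turntable: Turning top of the carousel: light wood disc, 125 mm radius, 10 mm thick, turns endlessly both ways with light friction (0.05 N m), stays where left. Origin on the axis, on its underside, 16 mm above the bench. Four jars are fixed on it 72 mm from the axis, at 180 (red lid), 270, 0 and 90 degrees of its own frame (white lids). Its yaw equals the base's when the red jar is at the pointer.
- post (a point): Top centre of one of four alike upright round posts to turn the carousel by, fixed 105 mm from the axis at 45, 135, 225 (this one) and 315 degrees of the turntable's frame, midway between jars. Steel, 12 mm thick, the top 45 mm sleeved in black rubber of 14 mm; tops 146 mm above the bench. Pinched from above, a post pivots between the fingers.
- red_jar (a point): Centre of the top of the red lid (52 mm across), 72 mm from the turning axis, 98 mm above the bench, as high as the other lids. The jar is at the front when this point lies straight over the line of the pointer, on the pointer's side of the axis.
- heat_gun: Bystander: red heat gun lying on its side on the green mat, about 190 long x 165 x 66 mm high, loose.
- splint: Bystander: blue half-round splint shell with white bands, 150 long x 80 wide x 46 mm high, lying loose beyond the carousel and cabinet.
- strap_roll: Bystander: white roll of strap lying flat, 72 mm across, 28 mm high, loose, beyond the carousel.

How it is judged:
On the way, in this order (a step that is already met when the one before it is completed fails the run):
1. the drawer is fully home in its catch (value of joint drawer below 0.003 m), for 0.2 s.
2. the red-lidded jar stands at the front, in line with the pointer, and the gripper holds the turntable there (x of red_jar in the frame of carousel below -0.05 m and y of red_jar in the frame of carousel between -0.011 and 0.011 m and contact force between turntable and the fingers above 2 N), for 0.2 s.
At the end, for the whole second after the job is handed in: The drawer is home (open less than 3 mm); the centre of the red lid lies within 11 mm (about 9 degrees) of the pointer's line, on the pointer's side; the turntable stands still (under 0.06 rad/s) and the gripper's fingers still hold it with more than 2 N (all of step 2 and value of joint drawer below 0.003 m and angular speed of turntable below 0.06 rad/s); the arm keeps its last pose, push and grip.
It fails at once if the heat gun was moved more than 30 mm (distance of heat_gun from where it was at the start of the episode above 0.03 m).
It fails at once if the splint was moved more than 30 mm (distance of splint from where it was at the start of the episode above 0.03 m).
It fails at once if the strap roll was moved more than 30 mm (distance of strap_roll from where it was at the start of the episode above 0.03 m).
It also fails if it takes over 64 s, if anything falls off the work surface, if the arm or the gripper's body presses on something with over 40 N, if the wrist force passes 120 N, or if a joint passes its speed limit or range.

## Working session

There is one attempt and no reset: what is moved stays moved. The work goes in short steps, Python scripts to look and compute and a tool call to move; the robot and the scene stay as the last step left them, time stands still between calls to the robot, and variables do not carry over. Pictures are saved under pics/ and viewed, at most 10 in all, crops included, and the job is handed in when it is done.

Besides the shell and the picture viewer there is one more tool, called after "Emit:" as name([rows], argument=value, ...), one row to a line, values as JSON. play_rows: Moves the arm, as the interface text tells. Its arguments: {"type":"object","properties":{"commands":{"type":"array","items":{"type":"object","properties":{"wx":{"type":"number"},"wy":{"type":"number"},"wz":{"type":"number"},"tx":{"type":"number"},"ty":{"type":"number"},"tz":{"type":"number"},"fingers":{"type":"number"}}}},"newtons":{"type":"number"}},"required":["commands"]}

```bash
mkdir -p pics; cat > h.py <<'E'
from station import robot
import numpy as np, cv2
from scipy.spatial.transform import Rotation as R
def snap(n,f):
    c=robot.read_camera(n); cv2.imwrite('pics/'+f,c['pixels'][:,:,::-1]); np.savez('cam_'+n+'.npz',K=c['camera_matrix'],T=c['cam_to_world']); return c
def pt(n,u,v,z):
    d=np.load('cam_'+n+'.npz');K,T=d['K'],d['T']
    a=np.linalg.solve(K,[u,v,1]); r=T[:3,:3]@[a[0],-a[1],-a[2]]; o=T[:3,3]
    return o+r*(z-o[2])/r[2]
def proj(n,p):
    d=np.load('cam_'+n+'.npz');K,T=d['K'],d['T']
    c=T[:3,:3].T@(np.array(p)-T[:3,3]); a=K@[c[0],-c[1],-c[2]]; return a[:2]/a[2]
def rel(target,yvec=None):
    "shift in tool axes units"
    s=robot.state(); r=R.from_quat(s['orientation'])
    return r.inv().apply(np.array(target)-s['eef_pos'])/0.05
E
python3 - <<'E'
from h import *
snap('top','top1.png');snap('scene','sc1.png')
s=robot.state();print(s['t'],s['eef_pos'],R.from_quat(s['orientation']).as_matrix().round(3))
E
```

```text
0.1 [ 0.23446228 -0.57898316  0.2218475 ] [[ 0.927  0.375 -0.001]
 [ 0.375 -0.927  0.001]
 [-0.    -0.001 -1.   ]]
```

View pics/top1.png

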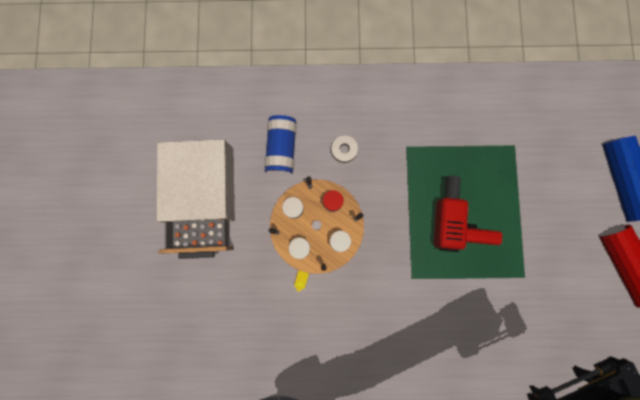

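View pics/sc1.png

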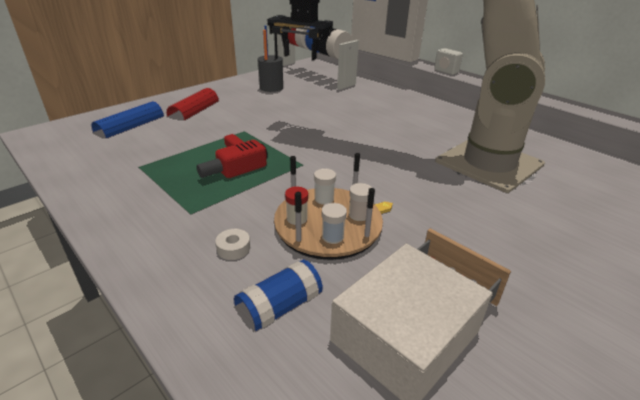

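The top view shows the cabinet at (190,180) with its drawer open and the pull at (197,255). The carousel axis is near (316,225), the pointer at (301,282) and the red lid at (332,200). I'll enlarge the area for accuracy.

```bash
python3 - <<'E'
from h import *
i=cv2.imread('pics/top1.png')[130:300,140:380]
cv2.imwrite('pics/crop1.png',cv2.resize(i,None,fx=3.3,fy=3.3,interpolation=cv2.INTER_CUBIC))
for n,u,v,z in [('cabFL',157,221,.1),('cabFR',228,219,.1),('cabBL',157,143,.1),('cabBR',225,140,.1),('pull',197,256,.06),('axis',316.5,225,.026),('ptr',300,290,.01),('red',332,200,.098),('heat',455,220,.03)]: print(n,pt('top',u,v,z).round(3))
E
```

```text
cabFL [0.572 0.291 0.1  ]
cabFR [0.575 0.116 0.1  ]
cabBL [0.769 0.299 0.1  ]
cabBR [0.775 0.127 0.1  ]
pull [0.485 0.202 0.06 ]
axis [ 0.563 -0.101  0.026]
ptr [ 0.394 -0.055  0.01 ]
red [ 0.62  -0.14   0.098]
heat [ 0.572 -0.464  0.03 ]
```

View pics/crop1.png

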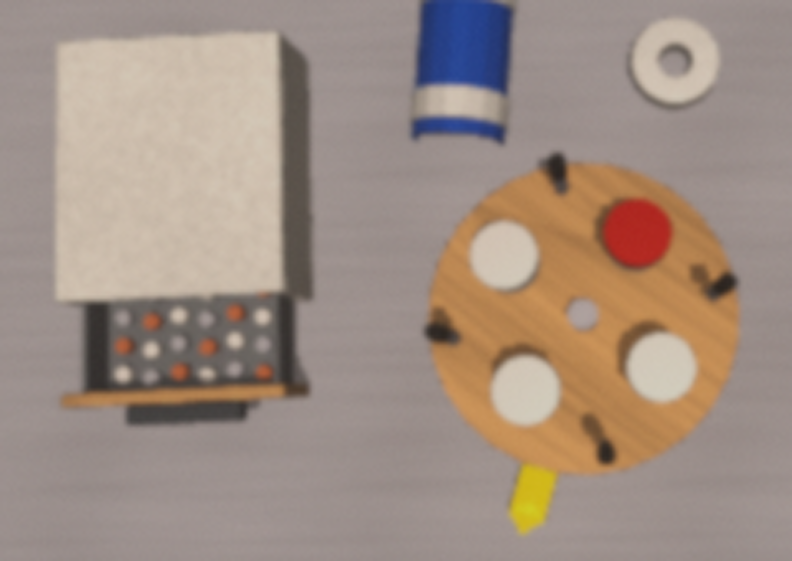

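The crop shows the drawer front square to the pull, and the lids, posts and pointer are all clear. I'll compute poses from the crop pixels.

```bash
cat > m.py <<'E'
from h import *
P=lambda u,v,z: pt('top',140+u/3.3-.35,130+v/3.3-.35,z)
c=[P(*a,.1) for a in [(55,42),(280,33),(286,291),(56,300)]]
for x in c: print(x[:2].round(3))
cc=np.mean(c,0); ax=((c[0]+c[1])-(c[2]+c[3]))[:2]; lat=((c[0]+c[3])-(c[1]+c[2]))[:2]
print('cab',cc.round(3),'yaw',np.degrees(np.arctan2(ax[1],ax[0])),np.degrees(np.arctan2(-lat[0],lat[1])))
print('pull',P(187,422,.06).round(3))
lids=[P(*a,.098) for a in [(637,233),(505,256),(525,390),(661,367)]]
C=np.mean(lids,0);tip=P(525,533,.01)
posts=[P(*a,.146) for a in [(557,158),(725,284),(605,455),(435,332)]]
print('C',C.round(3),'disc',P(584,318,.026).round(3),'posts C',np.mean(posts,0).round(3))
ang=lambda p:np.degrees(np.arctan2(*(p-C)[1::-1]))
for p in lids+posts+[tip]: print(p.round(3),np.linalg.norm((p-C)[:2]).round(3),ang(p).round(1))
E
python3 m.py
```

```text
[0.771 0.301]
[0.776 0.129]
[0.578 0.12 ]
[0.573 0.292]
cab [0.675 0.21  0.1  ] yaw 2.620679020928062 1.63511252191424
pull [0.482 0.204 0.06 ]
C [ 0.561 -0.1    0.098] disc [ 0.56  -0.101  0.026] posts C [ 0.562 -0.1    0.146]
[ 0.619 -0.142  0.098] 0.071 -35.7
[ 0.603 -0.043  0.098] 0.071 53.9
[ 0.504 -0.058  0.098] 0.072 143.6
[ 0.519 -0.158  0.098] 0.072 -125.8
[ 0.668 -0.084  0.146] 0.108 8.6
[ 0.576 -0.202  0.146] 0.103 -81.5
[ 0.458 -0.116  0.146] 0.104 -171.2
[0.545 0.002 0.146] 0.104 99.2
[ 0.391 -0.052  0.01 ] 0.177 164.2
```

Emit:
play_rows([
  {"tx": 6.8, "ty": -5.4, "wz": 4, "fingers": 1},
  {"tx": 6.8, "ty": -5.4, "wz": 4, "fingers": 1},
  {"tx": 6.8, "ty": -5.4, "wz": 4, "fingers": 1},
  {"tx": 6.8, "ty": -5.4, "wz": 4, "fingers": 1},
  {"tx": 6.8, "ty": -5.4, "wz": 4, "fingers": 1},
  {"tx": 6.8, "ty": -5.4, "wz": 4, "fingers": 1},
  {"tx": 6.8, "ty": -5.4, "wz": 4, "fingers": 1},
  {"tx": 6.8, "ty": -5.4, "wz": 4, "fingers": 1},
  {"tx": 6.8, "ty": -5.4, "wz": 4, "fingers": 1},
  {"tx": 6.8, "ty": -5.4, "wz": 4, "fingers": 1},
])

```text
invalid input at $.commands[0]: expected keys wx, wy, wz, tx, ty, tz, fingers
```

```bash
python3 - <<'E'
from h import *
s=robot.state();print(s['t'],s['eef_pos'],s['grip_width'],R.from_quat(s['orientation']).as_matrix().round(3))
print(rel([.44,.203,.22]),rel([.44,.203,.048]))
E
```

```text
0.1 [ 0.23446228 -0.57898316  0.2218475 ] 0.08720749690214556 [[ 0.927  0.375 -0.001]
 [ 0.375 -0.927  0.001]
 [-0.    -0.001 -1.   ]]
[  9.68060596 -12.95306328   0.05249231] [  9.68086728 -12.94874036   3.49248958]
```

All keys are required.

Emit:
play_rows([
  {"tx": 6.8, "ty": -5.4, "tz": 0, "wx": 0, "wy": 0, "wz": 4, "fingers": 1},
  {"tx": 6.8, "ty": -5.4, "tz": 0, "wx": 0, "wy": 0, "wz": 4, "fingers": 1},
  {"tx": 6.8, "ty": -5.4, "tz": 0, "wx": 0, "wy": 0, "wz": 4, "fingers": 1},
  {"tx": 6.8, "ty": -5.4, "tz": 0, "wx": 0, "wy": 0, "wz": 4, "fingers": 1},
  {"tx": 6.8, "ty": -5.4, "tz": 0, "wx": 0, "wy": 0, "wz": 4, "fingers": 1},
  {"tx": 6.8, "ty": -5.4, "tz": 0, "wx": 0, "wy": 0, "wz": 4, "fingers": 1},
  {"tx": 6.8, "ty": -5.4, "tz": 0, "wx": 0, "wy": 0, "wz": 4, "fingers": 1},
  {"tx": 6.8, "ty": -5.4, "tz": 0, "wx": 0, "wy": 0, "wz": 4, "fingers": 1},
  {"tx": 6.8, "ty": -5.4, "tz": 0, "wx": 0, "wy": 0, "wz": 4, "fingers": 1},
  {"tx": 6.8, "ty": -5.4, "tz": 0, "wx": 0, "wy": 0, "wz": 4, "fingers": 1},
])

```text
t: 1.1
eef_pos: [0.4506, -0.1961, 0.2225]
orientation: [1.0, 0.022, 0.0, -0.001]
ft_force: [-0.1, -0.0, -0.3]
grip_width: 0.015
grasp_force: 0.0
```

```bash
python3 - <<'E'
from h import *
s=robot.state();print(s['t'],s['eef_pos'],s['grip_width'],R.from_quat(s['orientation']).as_matrix().round(3))
print(rel([.44,.203,.22]),rel([.44,.203,.048]))
E
```

```text
1.1 [ 0.45062239 -0.19610992  0.22254418] 0.014963766742831926 [[ 0.999  0.044  0.001]
 [ 0.044 -0.999  0.001]
 [ 0.001 -0.001 -1.   ]]
[ 0.13791152 -7.98376355  0.06095795] [ 0.13546839 -7.979465    3.50095439]
```

Emit:
play_rows([
  {"tx": 0, "ty": -8, "tz": 0, "wx": 0, "wy": 0, "wz": 0, "fingers": 1},
  {"tx": 0, "ty": -8, "tz": 0, "wx": 0, "wy": 0, "wz": 0, "fingers": 1},
  {"tx": 0, "ty": -8, "tz": 0, "wx": 0, "wy": 0, "wz": 0, "fingers": 1},
  {"tx": 0, "ty": -8, "tz": 0, "wx": 0, "wy": 0, "wz": 0, "fingers": 1},
  {"tx": 0, "ty": -8, "tz": 0, "wx": 0, "wy": 0, "wz": 0, "fingers": 1},
  {"tx": 0, "ty": -8, "tz": 0, "wx": 0, "wy": 0, "wz": 0, "fingers": 1},
  {"tx": 0, "ty": -8, "tz": 0, "wx": 0, "wy": 0, "wz": 0, "fingers": 1},
  {"tx": 0, "ty": -8, "tz": 0, "wx": 0, "wy": 0, "wz": 0, "fingers": 1},
  {"tx": 0, "ty": -8, "tz": 1.5, "wx": 0, "wy": 0, "wz": 0, "fingers": 1},
  {"tx": 0, "ty": -8, "tz": 2.5, "wx": 0, "wy": 0, "wz": 0, "fingers": 1},
  {"tx": 0, "ty": -8, "tz": 3.5, "wx": 0, "wy": 0, "wz": 0, "fingers": 1},
  {"tx": 0, "ty": -8, "tz": 3.5, "wx": 0, "wy": 0, "wz": 0, "fingers": 1},
])

```text
t: 2.3
eef_pos: [0.432, 0.1966, 0.0435]
orientation: [1.0, 0.018, -0.002, 0.001]
ft_force: [-0.5, -1.0, 0.7]
grip_width: 0.0005
grasp_force: 0.0
```

Emit:
play_rows([
  {"tx": 0.4, "ty": 0, "tz": 0, "wx": 0, "wy": 0, "wz": 0, "fingers": 1},
  {"tx": 0.7, "ty": 0, "tz": 0, "wx": 0, "wy": 0, "wz": 0, "fingers": 1},
  {"tx": 1.0, "ty": 0, "tz": 0, "wx": 0, "wy": 0, "wz": 0, "fingers": 1},
  {"tx": 1.2, "ty": 0, "tz": 0, "wx": 0, "wy": 0, "wz": 0, "fingers": 1},
  {"tx": 1.4, "ty": 0, "tz": 0, "wx": 0, "wy": 0, "wz": 0, "fingers": 1},
  {"tx": 1.6, "ty": 0, "tz": 0, "wx": 0, "wy": 0, "wz": 0, "fingers": 1},
  {"tx": 1.7, "ty": 0, "tz": 0, "wx": 0, "wy": 0, "wz": 0, "fingers": 1},
  {"tx": 1.8, "ty": 0, "tz": 0, "wx": 0, "wy": 0, "wz": 0, "fingers": 1},
  {"tx": 1.9, "ty": 0, "tz": 0, "wx": 0, "wy": 0, "wz": 0, "fingers": 1},
  {"tx": 1.9, "ty": 0, "tz": 0, "wx": 0, "wy": 0, "wz": 0, "fingers": 1},
])

```text
t: 3.3
eef_pos: [0.5295, 0.2018, 0.0476]
orientation: [1.0, 0.018, 0.0, -0.0]
ft_force: [-1.0, 0.3, -1.3]
grip_width: 0.0002
grasp_force: 0.3
```

Emit:
play_rows([
  {"tx": 0.05, "ty": 0, "tz": 0, "wx": 0, "wy": 0, "wz": 0, "fingers": 1},
  {"tx": 0.1, "ty": 0, "tz": 0, "wx": 0, "wy": 0, "wz": 0, "fingers": 1},
  {"tx": 0.15, "ty": 0, "tz": 0, "wx": 0, "wy": 0, "wz": 0, "fingers": 1},
  {"tx": 0.2, "ty": 0, "tz": 0, "wx": 0, "wy": 0, "wz": 0, "fingers": 1},
  {"tx": 0.2, "ty": 0, "tz": 0, "wx": 0, "wy": 0, "wz": 0, "fingers": 1},
])

```text
t: 3.8
eef_pos: [0.5389, 0.2022, 0.0475]
orientation: [1.0, 0.018, -0.0, 0.0]
ft_force: [-2.6, -0.1, 1.7]
grip_width: 0.0003
grasp_force: 1.4
```

Emit:
play_rows([
  {"tx": 0.05, "ty": 0, "tz": 0, "wx": 0, "wy": 0, "wz": 0, "fingers": 1},
  {"tx": 0.1, "ty": 0, "tz": 0, "wx": 0, "wy": 0, "wz": 0, "fingers": 1},
  {"tx": 0.15, "ty": 0, "tz": 0, "wx": 0, "wy": 0, "wz": 0, "fingers": 1},
  {"tx": 0.2, "ty": 0, "tz": 0, "wx": 0, "wy": 0, "wz": 0, "fingers": 1},
  {"tx": 0.2, "ty": 0, "tz": 0, "wx": 0, "wy": 0, "wz": 0, "fingers": 1},
])

```text
t: 4.3
eef_pos: [0.5392, 0.2026, 0.0467]
orientation: [1.0, 0.02, -0.009, 0.003]
ft_force: [-48.6, -9.2, 35.6]
grip_width: 0.0007
grasp_force: 24.5
```

Emit:
play_rows([
  {"tx": -0.6, "ty": 0, "tz": 0, "wx": 0, "wy": 0, "wz": 0, "fingers": 1},
  {"tx": -1.5, "ty": 0, "tz": 0, "wx": 0, "wy": 0, "wz": 0, "fingers": 1},
  {"tx": -1.5, "ty": 0, "tz": -1, "wx": 0, "wy": 0, "wz": 0, "fingers": 1},
  {"tx": -1.5, "ty": 0, "tz": -2, "wx": 0, "wy": 0, "wz": 0, "fingers": 1},
  {"tx": -1.5, "ty": 0, "tz": -3, "wx": 0, "wy": 0, "wz": 0, "fingers": 0.3},
  {"tx": -1.5, "ty": 0, "tz": -3.5, "wx": 0, "wy": 0, "wz": 0, "fingers": 0.3},
  {"tx": -1.5, "ty": 0, "tz": -3.5, "wx": 0, "wy": 0, "wz": 0, "fingers": 0.3},
  {"tx": -1.5, "ty": 0, "tz": -3.5, "wx": 0, "wy": 0, "wz": 0, "fingers": 0.3},
])

```text
t: 5.1
eef_pos: [0.4745, 0.1997, 0.2227]
orientation: [1.0, 0.018, 0.001, 0.0]
ft_force: [-0.3, -0.1, -1.8]
grip_width: 0.0246
grasp_force: 0.0
```

```bash
python3 - <<'E'
from h import *
s=robot.state();print(s['t'],s['eef_pos'],s['grip_width'],R.from_quat(s['orientation']).as_matrix().round(3))
print(rel([.665,-.084,.22]),rel([.665,-.084,.11]))
snap('top','top2.png')
i=cv2.imread('pics/top2.png')[130:300,140:380]
cv2.imwrite('pics/crop2.png',cv2.resize(i,None,fx=3.3,fy=3.3,interpolation=cv2.INTER_CUBIC))
E
```

```text
5.1 [0.47451373 0.19970269 0.22269778] 0.024564027916237883 [[ 0.999  0.035  0.002]
 [ 0.035 -0.999 -0.   ]
 [ 0.002  0.    -1.   ]]
[3.60599779 5.80559615 0.06031734] [3.60256236 5.80531929 2.26031464]
```

View pics/crop2.png

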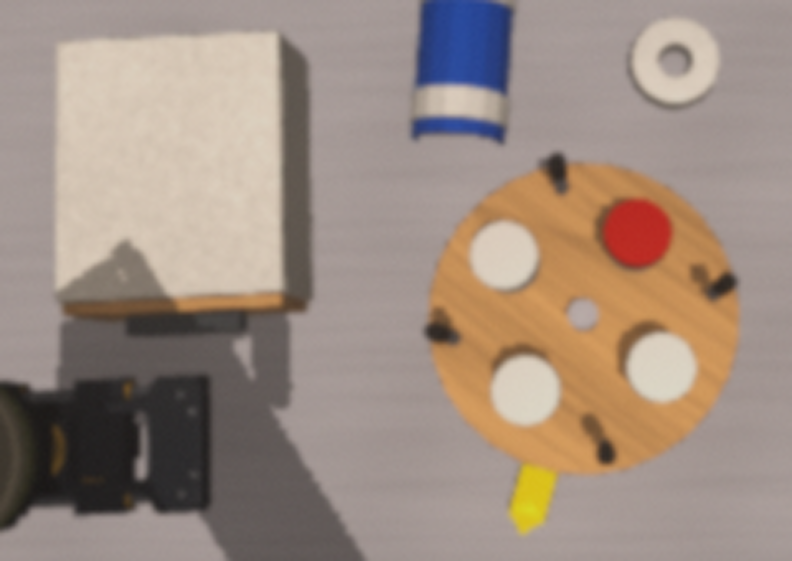

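The drawer front at (185,303) now sits against the cabinet, so it is home. The carousel hasn't moved. Next I'll move over the far post and go down.

Emit:
play_rows([
  {"tx": 3.6, "ty": 5.8, "tz": 0, "wx": 0, "wy": 0, "wz": 0, "fingers": 0.3},
  {"tx": 3.6, "ty": 5.8, "tz": 0, "wx": 0, "wy": 0, "wz": 0, "fingers": 0.3},
  {"tx": 3.6, "ty": 5.8, "tz": 0, "wx": 0, "wy": 0, "wz": 0, "fingers": 0.3},
  {"tx": 3.6, "ty": 5.8, "tz": 0, "wx": 0, "wy": 0, "wz": 0, "fingers": 0.3},
  {"tx": 3.6, "ty": 5.8, "tz": 0, "wx": 0, "wy": 0, "wz": 0, "fingers": 0.3},
  {"tx": 3.6, "ty": 5.8, "tz": 0, "wx": 0, "wy": 0, "wz": 0, "fingers": 0.3},
  {"tx": 3.6, "ty": 5.8, "tz": 0, "wx": 0, "wy": 0, "wz": 0, "fingers": 0.3},
  {"tx": 3.6, "ty": 5.8, "tz": 0, "wx": 0, "wy": 0, "wz": 0, "fingers": 0.3},
  {"tx": 3.6, "ty": 5.8, "tz": 0.7, "wx": 0, "wy": 0, "wz": 0, "fingers": 0.3},
  {"tx": 3.6, "ty": 5.8, "tz": 1.4, "wx": 0, "wy": 0, "wz": 0, "fingers": 0.3},
  {"tx": 3.6, "ty": 5.8, "tz": 2.2, "wx": 0, "wy": 0, "wz": 0, "fingers": 0.3},
  {"tx": 3.6, "ty": 5.8, "tz": 2.2, "wx": 0, "wy": 0, "wz": 0, "fingers": 0.3},
])

```text
t: 6.35
eef_pos: [0.6601, -0.0833, 0.1051]
orientation: [1.0, 0.018, -0.006, -0.001]
ft_force: [-1.0, 0.6, -0.6]
grip_width: 0.0608
grasp_force: 0.0
```

Emit:
play_rows([
  {"tx": 0, "ty": 0, "tz": 0, "wx": 0, "wy": 0, "wz": 0, "fingers": 1},
  {"tx": 0, "ty": 0, "tz": 0, "wx": 0, "wy": 0, "wz": 0, "fingers": 1},
  {"tx": 0, "ty": 0, "tz": 0, "wx": 0, "wy": 0, "wz": 0, "fingers": 1},
  {"tx": 0, "ty": 0, "tz": 0, "wx": 0, "wy": 0, "wz": 0, "fingers": 1},
  {"tx": 0, "ty": 0, "tz": 0, "wx": 0, "wy": 0, "wz": 0, "fingers": 1},
  {"tx": 0, "ty": 0, "tz": 0, "wx": 0, "wy": 0, "wz": 0, "fingers": 1},
], newtons=25)

```text
t: 6.95
eef_pos: [0.6645, -0.0837, 0.113]
orientation: [1.0, 0.018, 0.0, 0.0]
ft_force: [0.2, -0.1, -0.0]
grip_width: 0.0209
grasp_force: 0.0
```

```bash
python3 - <<'E'
from h import *
s=robot.state();print(s['t'],s['eef_pos'],s['grip_width'],s['grasp_force'],R.from_quat(s['orientation']).as_matrix().round(3))
r=R.from_quat(s['orientation'])
C=np.array([.561,-.1]); p0=s['eef_pos']
a0=np.degrees(np.arctan2(*(p0[:2]-C)[::-1]));print(a0,np.linalg.norm(p0[:2]-C))
for a in np.linspace(8.9,-150.8,21):
    t=np.radians(a); print(a.round(1),rel([*(C+.105*np.array([np.cos(t),np.sin(t)])),p0[2]]).round(2))
E
```

```text
6.95 [ 0.66451454 -0.08366728  0.112991  ] 0.020941830012887165 0.0 [[ 0.999  0.036  0.001]
 [ 0.036 -0.999 -0.   ]
 [ 0.001  0.    -1.   ]]
8.966319483198214 0.10479512621659559
8.9 [0. 0. 0.]
0.9 [0.02 0.29 0.  ]
-7.1 [-0.01  0.59  0.  ]
-15.1 [-0.07  0.87  0.  ]
-23.0 [-0.18  1.14  0.  ]
-31.0 [-0.32  1.4   0.  ]
-39.0 [-0.5   1.63  0.  ]
-47.0 [-0.7   1.84  0.  ]
-55.0 [-0.94  2.01 -0.  ]
-63.0 [-1.19  2.16 -0.  ]
-71.0 [-1.47  2.26 -0.  ]
-78.9 [-1.75  2.33 -0.  ]
-86.9 [-2.04  2.35 -0.  ]
-94.9 [-2.33  2.34 -0.  ]
-102.9 [-2.62  2.28 -0.  ]
-110.9 [-2.9   2.19 -0.  ]
-118.9 [-3.16  2.05 -0.  ]
-126.8 [-3.4   1.89 -0.  ]
-134.8 [-3.61  1.69 -0.  ]
-142.8 [-3.8   1.46 -0.  ]
-150.8 [-3.95  1.21 -0.  ]
```

Emit:
play_rows([
  {"tx": 0, "ty": 0, "tz": 0.1, "wx": 0, "wy": 0, "wz": 0, "fingers": 1},
  {"tx": 0, "ty": 0, "tz": 0.1, "wx": 0, "wy": 0, "wz": 0, "fingers": 1},
  {"tx": 0, "ty": 0, "tz": 0.1, "wx": 0, "wy": 0, "wz": 0, "fingers": 1},
  {"tx": 0, "ty": 0, "tz": 0.1, "wx": 0, "wy": 0, "wz": 0, "fingers": 1},
])

```text
t: 7.35
eef_pos: [0.665, -0.0838, 0.1084]
orientation: [1.0, 0.018, 0.001, 0.0]
ft_force: [-1.0, 0.6, 6.9]
grip_width: 0.0132
grasp_force: 25.2
```

The post is gripped: the opening is 13 mm with 25 N. Now I'll drag it along the arc.

Emit:
play_rows([
  {"tx": 0.02, "ty": 0.29, "tz": 0, "wx": 0, "wy": 0, "wz": 0, "fingers": 1},
  {"tx": -0.01, "ty": 0.59, "tz": 0, "wx": 0, "wy": 0, "wz": 0, "fingers": 1},
  {"tx": -0.07, "ty": 0.87, "tz": 0, "wx": 0, "wy": 0, "wz": 0, "fingers": 1},
  {"tx": -0.18, "ty": 1.14, "tz": 0, "wx": 0, "wy": 0, "wz": 0, "fingers": 1},
  {"tx": -0.32, "ty": 1.4, "tz": 0, "wx": 0, "wy": 0, "wz": 0, "fingers": 1},
  {"tx": -0.5, "ty": 1.63, "tz": 0, "wx": 0, "wy": 0, "wz": 0, "fingers": 1},
  {"tx": -0.7, "ty": 1.84, "tz": 0, "wx": 0, "wy": 0, "wz": 0, "fingers": 1},
  {"tx": -0.94, "ty": 2.01, "tz": 0, "wx": 0, "wy": 0, "wz": 0, "fingers": 1},
  {"tx": -1.19, "ty": 2.16, "tz": 0, "wx": 0, "wy": 0, "wz": 0, "fingers": 1},
  {"tx": -1.47, "ty": 2.26, "tz": 0, "wx": 0, "wy": 0, "wz": 0, "fingers": 1},
  {"tx": -1.47, "ty": 2.26, "tz": 0, "wx": 0, "wy": 0, "wz": 0, "fingers": 1},
])

```text
t: 8.45
eef_pos: [0.5921, -0.2008, 0.1074]
orientation: [1.0, 0.017, -0.001, 0.0]
ft_force: [-0.3, 0.0, 3.5]
grip_width: 0.0133
grasp_force: 25.0
```

Emit:
play_rows([
  {"tx": -0.28, "ty": 0.07, "tz": 0, "wx": 0, "wy": 0, "wz": 0, "fingers": 1},
  {"tx": -0.57, "ty": 0.09, "tz": 0, "wx": 0, "wy": 0, "wz": 0, "fingers": 1},
  {"tx": -0.86, "ty": 0.08, "tz": 0, "wx": 0, "wy": 0, "wz": 0, "fingers": 1},
  {"tx": -1.15, "ty": 0.02, "tz": 0, "wx": 0, "wy": 0, "wz": 0, "fingers": 1},
  {"tx": -1.43, "ty": -0.07, "tz": 0, "wx": 0, "wy": 0, "wz": 0, "fingers": 1},
  {"tx": -1.69, "ty": -0.21, "tz": 0, "wx": 0, "wy": 0, "wz": 0, "fingers": 1},
  {"tx": -1.93, "ty": -0.37, "tz": 0, "wx": 0, "wy": 0, "wz": 0, "fingers": 1},
  {"tx": -2.14, "ty": -0.57, "tz": 0, "wx": 0, "wy": 0, "wz": 0, "fingers": 1},
  {"tx": -2.33, "ty": -0.8, "tz": 0, "wx": 0, "wy": 0, "wz": 0, "fingers": 1},
  {"tx": -2.48, "ty": -1.05, "tz": 0, "wx": 0, "wy": 0, "wz": 0, "fingers": 1},
  {"tx": -2.48, "ty": -1.05, "tz": 0, "wx": 0, "wy": 0, "wz": 0, "fingers": 1},
  {"tx": -2.48, "ty": -1.05, "tz": 0, "wx": 0, "wy": 0, "wz": 0, "fingers": 1},
])

```text
t: 9.65
eef_pos: [0.462, -0.1576, 0.107]
orientation: [1.0, 0.015, -0.006, 0.004]
ft_force: [-25.7, -17.1, 22.5]
grip_width: 0.0112
grasp_force: 28.1
```

```bash
python3 - <<'E'
from h import *
snap('top','top3.png');snap('scene','sc3.png')
i=cv2.imread('pics/top3.png')[130:300,140:380]
cv2.imwrite('pics/crop3.png',cv2.resize(i,None,fx=3.3,fy=3.3,interpolation=cv2.INTER_CUBIC))
E
```

```text
(no output)
```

View pics/crop3.png

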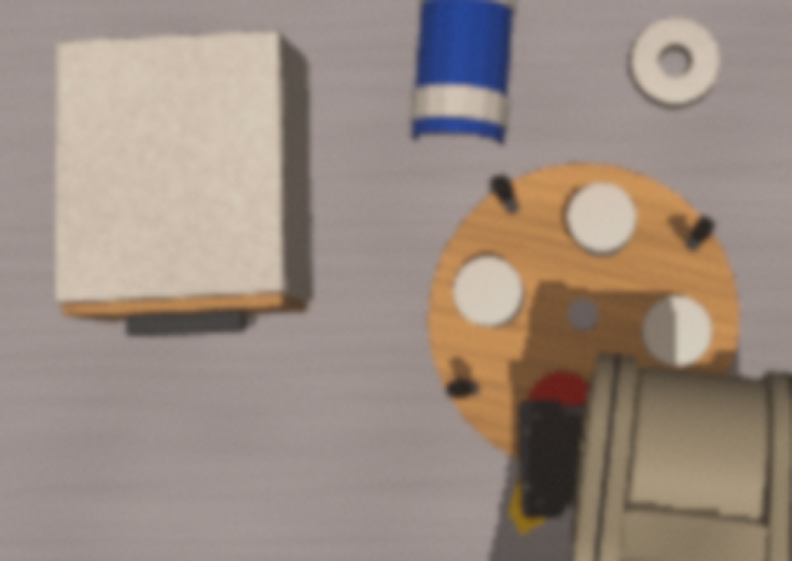

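View pics/sc3.png

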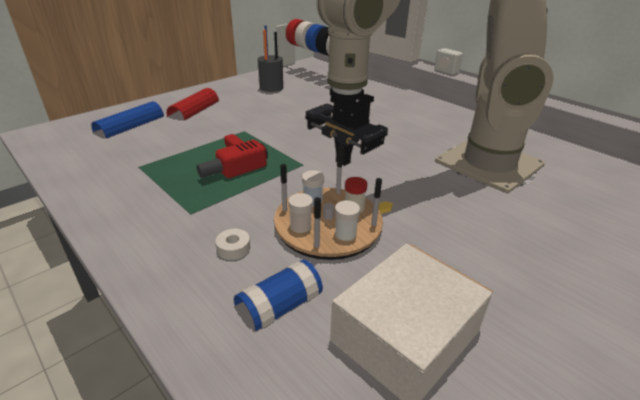

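The red lid is near the front at crop (560,395), partly hidden by the gripper. The other lids are at (601,217), (488,291) and (677,330). The drawer is home and the bystanders haven't moved. I'll check the force and the angle.

```bash
python3 - <<'E'
from h import *
s=robot.state();print(s['t'],s['eef_pos'],s['grip_width'],s['grasp_force'],s['ft_force'],R.from_quat(s['orientation']).as_matrix().round(3))
P=lambda u,v,z: pt('top',140+u/3.3-.35,130+v/3.3-.35,z)
C=np.array([.561,-.1])
for (u,v,z,o) in [(601,217,.098,180),(488,291,.098,90),(677,330,.098,-90),(501,185,.146,135),(706,225,.146,225),(458,388,.146,45)]:
    d=P(u,v,z)[:2]-C; print(np.linalg.norm(d).round(3),(np.degrees(np.arctan2(d[1],d[0]))+o)%360)
E
```

```text
9.75 [ 0.46218601 -0.15785407  0.10696017] 0.011074376770541513 28.137189138215035 [-26.58472419 -17.12641113  22.43149166] [[ 1.     0.029 -0.012]
 [ 0.029 -1.    -0.007]
 [-0.012  0.007 -1.   ]]
0.072 167.777022066429
0.071 167.06991842804092
0.072 168.44011080959854
0.104 167.39842704665142
0.107 167.6678387609786
0.102 167.82941427961117
```

Red is only 3.5° off the line, but the post has slid to the edge of the pads. I'll regrip it in the centre.

Emit:
play_rows([
  {"tx": 0, "ty": 0, "tz": 0, "wx": 0, "wy": 0, "wz": 0, "fingers": 0.6},
  {"tx": 0, "ty": 0, "tz": 0, "wx": 0, "wy": 0, "wz": 0, "fingers": 0.6},
  {"tx": 0.04, "ty": 0.1, "tz": 0, "wx": 0, "wy": 0, "wz": 0, "fingers": 0.6},
  {"tx": 0.07, "ty": 0.11, "tz": 0, "wx": 0, "wy": 0, "wz": 0, "fingers": 0.6},
  {"tx": 0.07, "ty": 0.11, "tz": 0, "wx": 0, "wy": 0, "wz": 0, "fingers": 0.6},
  {"tx": 0.07, "ty": 0.11, "tz": 0, "wx": 0, "wy": 0, "wz": 0, "fingers": 0.6},
])

```text
t: 10.35
eef_pos: [0.4729, -0.1562, 0.1074]
orientation: [1.0, 0.018, -0.0, -0.0]
ft_force: [-0.2, -0.4, -0.3]
grip_width: 0.0341
grasp_force: 0.0
```

```bash
python3 - <<'E'
from h import *
snap('top','top4.png')
i=cv2.imread('pics/top4.png')[130:300,140:380]
cv2.imwrite('pics/crop4.png',cv2.resize(i,None,fx=3.3,fy=3.3,interpolation=cv2.INTER_CUBIC))
E
```

```text
(no output)
```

View pics/crop4.png

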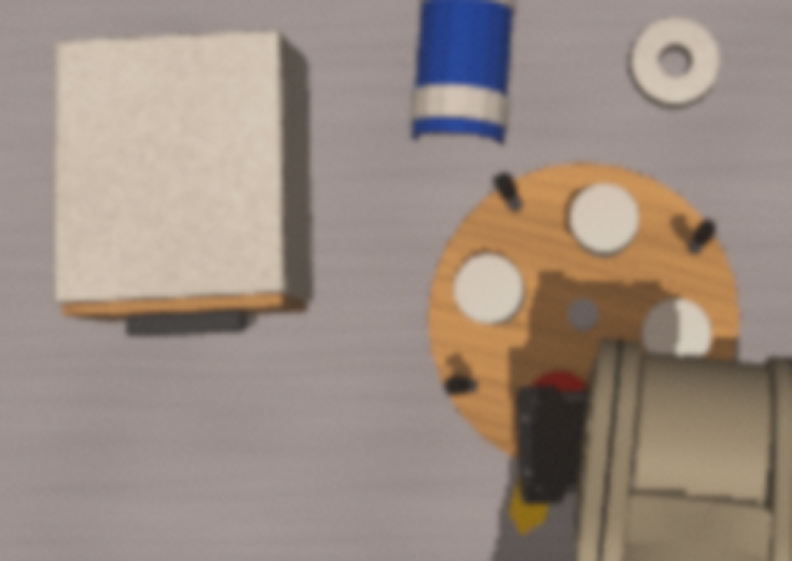

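The lids are now at (604,218) and (488,288), so red is about 2° off the line. I'll move the tool to the computed final post position and close firmly.

Emit:
play_rows([
  {"tx": -0.08, "ty": -0.1, "tz": 0, "wx": 0, "wy": 0, "wz": 0, "fingers": 0.6},
  {"tx": -0.08, "ty": -0.1, "tz": 0, "wx": 0, "wy": 0, "wz": 0, "fingers": 0.6},
  {"tx": -0.08, "ty": -0.1, "tz": 0, "wx": 0, "wy": 0, "wz": 0, "fingers": 1},
  {"tx": -0.08, "ty": -0.1, "tz": 0, "wx": 0, "wy": 0, "wz": 0, "fingers": 1},
  {"tx": -0.08, "ty": -0.1, "tz": 0, "wx": 0, "wy": 0, "wz": 0, "fingers": 1},
  {"tx": -0.08, "ty": -0.1, "tz": 0, "wx": 0, "wy": 0, "wz": 0, "fingers": 1},
  {"tx": -0.08, "ty": -0.1, "tz": 0, "wx": 0, "wy": 0, "wz": 0, "fingers": 1},
  {"tx": -0.08, "ty": -0.1, "tz": 0, "wx": 0, "wy": 0, "wz": 0, "fingers": 1},
  {"tx": -0.08, "ty": -0.1, "tz": 0, "wx": 0, "wy": 0, "wz": 0, "fingers": 1},
  {"tx": -0.08, "ty": -0.1, "tz": 0, "wx": 0, "wy": 0, "wz": 0, "fingers": 1},
], newtons=25)

```text
t: 11.4
eef_pos: [0.4684, -0.1519, 0.1075]
orientation: [1.0, 0.018, -0.0, 0.0]
ft_force: [-3.4, -3.2, 1.7]
grip_width: 0.0132
grasp_force: 25.0
```

```bash
python3 - <<'E'
from h import *
snap('top','top5.png')
i=cv2.imread('pics/top5.png')[130:300,140:380]
cv2.imwrite('pics/crop5.png',cv2.resize(i,None,fx=3.3,fy=3.3,interpolation=cv2.INTER_CUBIC))
s=robot.state();print(s['t'],s['eef_pos'],s['grip_width'],s['grasp_force'],s['ft_force'])
E
```

```text
11.45 [ 0.46841747 -0.15195633  0.10752164] 0.013244949440885589 25.000060312449932 [-3.09008069 -2.00956557  1.16569883]
```

View pics/crop5.png

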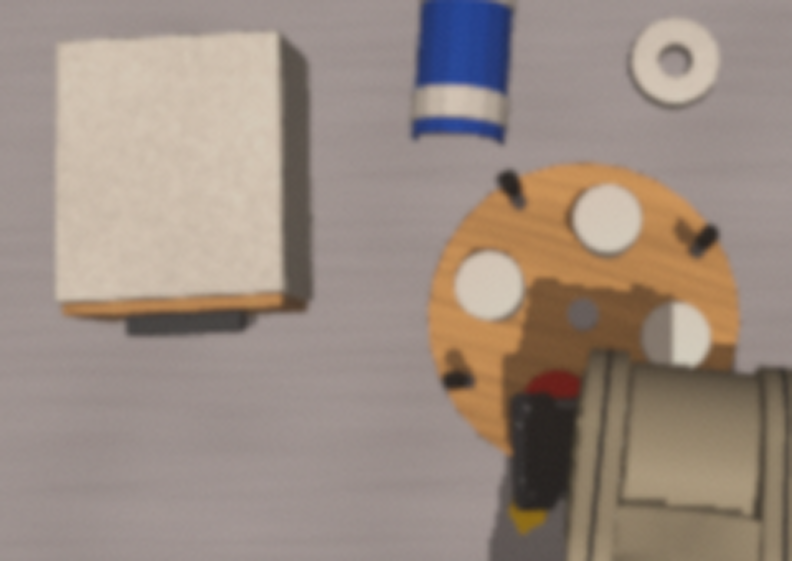

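The lids are at (607,218), (489,285) and (677,335). I'll let it settle for a moment and check the angle.

Emit:
play_rows([
  {"tx": 0, "ty": 0, "tz": 0, "wx": 0, "wy": 0, "wz": 0, "fingers": 1},
  {"tx": 0, "ty": 0, "tz": 0, "wx": 0, "wy": 0, "wz": 0, "fingers": 1},
  {"tx": 0, "ty": 0, "tz": 0, "wx": 0, "wy": 0, "wz": 0, "fingers": 1},
  {"tx": 0, "ty": 0, "tz": 0, "wx": 0, "wy": 0, "wz": 0, "fingers": 1},
  {"tx": 0, "ty": 0, "tz": 0, "wx": 0, "wy": 0, "wz": 0, "fingers": 1},
])

```text
t: 11.95
eef_pos: [0.4684, -0.1519, 0.1075]
orientation: [1.0, 0.018, -0.0, 0.0]
ft_force: [-5.1, -4.0, 3.0]
grip_width: 0.0133
grasp_force: 25.0
```

```bash
python3 - <<'E'
from h import *
s=robot.state();print(s['t'],s['eef_pos'],s['grip_width'],s['grasp_force'],s['ft_force'])
P=lambda u,v,z: pt('top',140+u/3.3-.35,130+v/3.3-.35,z)
C=np.array([.561,-.1])
a=[]
for (u,v,z,o) in [(607,218,.098,180),(489,285,.098,90),(677,335,.098,-90),(509,182,.146,135),(457,380,.146,45)]:
    d=P(u,v,z)[:2]-C; a.append((np.degrees(np.arctan2(d[1],d[0]))+o)%360)
print(np.round(a,1))
if abs(np.mean(a)-164.2)<4 and s['grasp_force']>15: print(robot.job_done())
E
```

```text
11.95 [ 0.4684019  -0.15190017  0.10751176] 0.013254310993448752 24.999959212727845 [-5.08835024 -4.00862903  2.95294555]
[164.2 163.5 165.6 164.1 164.9]
the job is handed in; nothing more can be done
None
```

The job is handed in, but no verdict came back: the drawer is home, the red-lidded jar is within about 1° of the pointer by my camera measurement, and the gripper still holds a turntable post with 25 N.

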